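# Seal a hydraulic reservoir for storage

## Task

Seal the grey hydraulic reservoir for storage. First close its valve: turn the blue handwheel clockwise (seen from above) a full turn and a bit more, so that the yellow knob passes over the red mark once and comes round to it again, at the stop. Then set the red tapered plug upright in the steel filler neck, fully home with its flange on the rim, and let go, leaving the other things on the bench where they are.

Things in the scene. Friction and masses are not known exactly. Their poses are not given: they have to be found in the camera images.
- tank: Grey oil reservoir, fixed to the bench, 160 x 350 mm in plan (x by y), steel lid at 110 mm height. Origin: centre of its underside. On the lid: 85 mm to its +y a handwheel on a brass valve, 105 mm to its -y a steel filler neck. A red strip on the lid below the wheel, from its axis towards the tank's +y, marks where the knob stands when closed.
- valve (a joint): Angle of the handwheel about its upright axis, rad, growing clockwise seen from above: 0 open stop, 7.2 closed stop (1.15 turns). At 7.2 the knob lies from the wheel's axis towards the tank's +y, over the red strip. It starts at 0 to 0.7: the knob is 0.22 to 0.92 rad before the strip, passes it, then goes once more round. Turning takes about 3 N at the knob; it stays where left.
- wheel_center (a point): Centre of the blue handwheel, on its upright axis at mid height of the rim, 165 mm above the bench. Rim: 14 mm bar bent to a circle of 70 mm radius, three 10 mm spokes, a 32 mm hub standing 1 mm above the rim's top.
- knob_mid (a point): Point on the axis of the yellow upright knob on the rim, 70 mm from the wheel's axis, 35 mm above wheel_center (200 mm above the bench). Knob: 26 mm diameter, 52 mm tall, top 226 mm above the bench. It spins freely about its own upright axis, so it can be gripped from above and carried round in a circle without turning the gripper.
- neck_mouth (a point): Centre of the open mouth of the filler neck, at rim height, 165 mm above the bench; 190 mm from the wheel's axis. Outside diameter 53 mm; tapered bore of 45 mm diameter at the mouth, narrowing to 33 mm at 43 mm depth, 52 mm deep in all.
- plug: Red tapered plug, loose, standing on its small end on the bench, left or right of the tank. Origin: centre of its foot; z its axis. Diameter 30 mm at the foot, 42 at 40 mm up; flange of 58 mm from 40 to 48 mm up; round grip of 28 mm from 48 to 90 mm up. 0.1 kg. Fully home, the flange lies on the neck's rim and the origin is 40 mm below neck_mouth, with about 1.5 mm of play.
- coupling: Bystander: bare steel hose coupling, 44 mm in diameter, 85 mm tall, standing at the other side of the tank from the plug. Origin: centre of its foot.
- fit_bin: Bystander: blue picking bin 170 x 110 x 80 mm with metal fittings, far left. Origin: centre of its underside.
- grease_can: Bystander: green can, 70 mm in diameter, 130 mm tall, far right. Origin: centre of its foot.

How it is judged:
On the way, in this order (a step that is already met when the one before it is completed fails the run):
1. the handwheel has been turned clockwise to its closed stop (valve above 7.0 rad) (value of joint valve above 7 rad), for 0.2 s.
2. the plug is fully home in the filler neck (z of plug in the frame of neck_mouth below -0.0365 m and horizontal distance between plug and neck_mouth below 0.005 m and angle between plug's own z axis and vertical below 0.1 rad), for 0.2 s.
At the end, for the whole second after the job is handed in: The valve stands above 7.0 rad (closed stop 7.2) and is still; the plug is at rest in the filler neck, its origin at least 36.5 mm below the neck's mouth (40 when home), within 5 mm of the neck's axis and within 0.1 rad of upright (all of step 2 and value of joint valve above 7 rad and velocity of joint valve between -0.05 and 0.05 rad/s and linear speed of plug below 0.02 m/s); the robot touches nothing.
It fails at once if the steel coupling was moved by more than 30 mm (distance of coupling from where it was at the start of the episode above 0.03 m).
It fails at once if the blue bin was moved by more than 30 mm (distance of fit_bin from where it was at the start of the episode above 0.03 m).
It fails at once if the green can was moved by more than 30 mm (distance of grease_can from where it was at the start of the episode above 0.03 m).
It also fails if it takes over 72 s, if anything falls off the work surface, if the arm or the gripper's body presses on something with over 40 N, if the wrist force passes 120 N, or if a joint passes its speed limit or range.

## Robot

A 6-joint arm with a two-finger parallel gripper is mounted at the origin on the work surface. World frame = base frame: x ahead of the robot, y to its left, z up, the work surface at z = 0. Lengths are in m, angles in rad, forces in N, time in s.
With the tool pointing down it reaches from about 0.375 to 0.9 m from the base axis. Payload 3.1 kg.
Tool frame: the origin (TCP) lies midway between the tips of the shut fingers; the grasp point (between the pads) lies robot.grip_depth behind it (robot.grip_depth is the distance from the TCP to the grasp point, in m); z points along the fingers, y is the line along which they close (so a half turn about z gives the same grasp; the last joint's range is limited). The gripper opens to 87 mm and grips with 3 to 60 N. Pads are 19 mm wide; open, the fingers measure 117 mm over their backs; the gripper's body (75 mm by 190 mm) begins 51 mm behind the grasp point.
Start: joints at [-1.296, 0.527, 1.433, -0, 1.181, -0.178], TCP at [0.274, -0.562, 0.223] pointing down, gripper open.
Joint ranges: [-3.08, 3.08], [-0.75, 2.2], [0.22, 2.44], [-1.43, 4.57], [0, 2.65], [-2.85, 2.85]. Speed limits (rad/s): [2.79, 2.79, 3.14, 3.14, 3.14, 3.14].

## Interface

Orientations are given as a unit quaternion [x, y, z, w].
In Python, from rig import robot, imaging, ticket gives the robot as it stands (robot), with the cameras (imaging) and the job (ticket).
- The arm moves only by the tool pendant, called after ">>>" as a command line: name --argument value ..., lists and objects as JSON in quotes. Schema: {"type":"object","properties":{"segments":{"type":"array","items":{"type":"array","prefixItems":[{"type":"array","items":{"type":"number"},"minItems":3,"maxItems":3},{"type":"number"}],"minItems":2,"maxItems":2},"minItems":1,"maxItems":20},"aperture":{"type":"number"},"force":{"type":"number"},"only":{"type":"string"},"quiet":{"type":"boolean"},"lines":{"type":"string"}},"required":["segments"],"additionalProperties":false}. segments is a list of rows, 1 to 20 of them, each written [[dx, dy, dz], turn]: dx, dy, dz in m, then a turn about the tool's z in rad; each row shifts and turns the commanded pose from where the row before left it, along the tool's axes as they then stand; what a row does not reach is not made up. A row lasts 1/12 s, in which the tool goes at most 0.0417 m and 0.125 rad, less where a joint would pass 70% of its speed; a pose out of reach is approached as far as the arm can. aperture is the finger opening in m, set as the call begins (left out keeps the last). The fingers move at their own pace and stop on an object; force is the grip in N (left out, the last holds). Time passes only in rows, so rows that do not move let the fingers close. The tool returns the time, the measured TCP pose, the force, the opening and the grip force at its end. only (a regular expression) keeps the lines of the reply that match it, lines (a string "A,B") keeps lines A to B, and quiet returns only ok. Input that does not fit is refused with a message, and nothing moves.
- robot.get_obs(): the state, without advancing time (a new reading comes with each control period).
- imaging.camera(name): name is "scene" or "top" or "wrist"; returns a dict with "img" (384x512x3 uint8, red, green, blue), "fx", "fy", "cx", "cy" (pixels), "xyz" and "attitude" of the camera in the world. Camera axes: x right, y down, z forward; pixel columns grow to the right and rows downward; lengths in m; the calibration is good to about 2 mm. A picture is of the moment at which its call begins. There is no depth.
- ticket.hand_in(): hands the job in; it is judged then, once.
The state is a dict: "time": time; "q": joint angles; "joint_velocities": joint speeds; "joint_torque": joint torques, N m; "position": TCP position; "tool_rot": TCP orientation; "ft_force": force on the tool from outside, world axes, zero at the start; "moment": the same for the moment, N m; "grip_width": finger opening in m; "grip_force": force on a finger pad.
Only numpy, scipy, OpenCV 4.12 (cv2) and the standard library are available. Lean on these libraries where they do the work, as an engineer would, in place of code of your own. Each camera call takes 0.05 s, during which the arm holds its last target. There are 200 camera calls.

## Working session

There is one attempt and no reset: what is moved stays moved. The work goes in short steps, Python scripts to look and compute and a tool call to move; the robot and the scene stay as the last step left them, time stands still between calls to the robot, and variables do not carry over. Pictures are saved under pics/ and viewed, at most 10 in all, crops included, and the job is handed in when it is done.

```bash
ls; mkdir -p pics
```

Run:
```python
from rig import robot, imaging, ticket
import cv2,json
o=robot.get_obs(); print(o['time'],o['position'],o['tool_rot'],robot.grip_depth,o['grip_width'])
ims=[]
for n in("scene","top"):
    c=imaging.camera(n); cv2.imwrite(f"pics/{n}0.png",c["img"][:,:,::-1])
    print(n,{k:v for k,v in c.items() if k!='img'})
```

```text
pics
rig.py
0.0 [ 0.2737983  -0.56103246  0.22158978] [ 9.74375050e-01  2.24926972e-01 -5.59560563e-05 -1.05593906e-03] 0.0187 0.08685860564239321
scene {'fx': 403.15594396097316, 'fy': 403.15594396097316, 'cx': 251.96197966499838, 'cy': 188.03551483478958, 'xyz': array([1.5345315 , 0.22443632, 0.86611259]), 'attitude': array([ 0.56451944,  0.6935306 , -0.34652347, -0.28329242])}
top {'fx': 350.866233742321, 'fy': 350.866233742321, 'cx': 251.87070911963977, 'cy': 195.64136131086764, 'xyz': array([0.42549958, 0.00385718, 1.00190767]), 'attitude': array([-0.69617636,  0.71327437, -0.0520008 ,  0.06224205])}
```

View pics/top0.png

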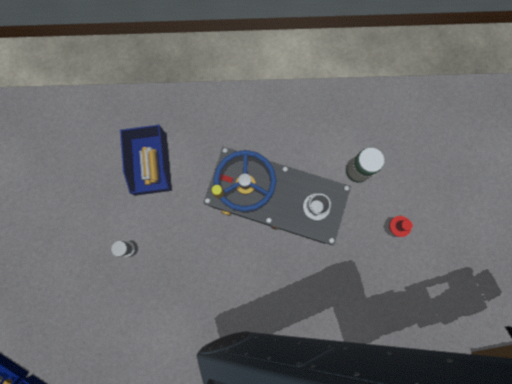

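View pics/scene0.png

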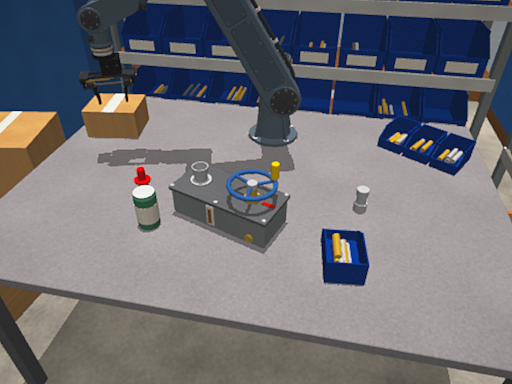

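The top view shows the knob at (217,190), the wheel at (245,181), the strip at (227,178), the neck at (317,206), the plug at (401,226), the coupling at (123,248), the can at (369,160) and the bin at (147,160). The scene view shows the knob at (275,171), the wheel at (252,186), the neck at (201,172) and the plug at (141,176).

Create h.py:
```python
import numpy as np, cv2
from scipy.spatial.transform import Rotation as R
from rig import robot, imaging, ticket
def ray(c,u,v):
    d=R.from_quat(c['attitude']).apply([(u-c['cx'])/c['fx'],(v-c['cy'])/c['fy'],1]); return np.array(c['xyz']),d/np.linalg.norm(d)
def plane(c,uv,z):
    p,d=ray(c,*uv); return p+d*(z-p[2])/d[2]
def tri(c1,uv1,c2,uv2):
    p,d=ray(c1,*uv1); q,e=ray(c2,*uv2)
    s=np.linalg.lstsq(np.c_[d,-e],q-p,rcond=None)[0]
    a,b=p+s[0]*d,q+s[1]*e; return (a+b)/2,np.linalg.norm(a-b)
def hsv(c): return cv2.cvtColor(c['img'],cv2.COLOR_RGB2HSV)
COL=dict(yellow=((24,120,110),(34,255,255)),red=((172,150,80),(8,255,255)),blue=((105,120,50),(125,255,255)))
def blobs(c,name,roi=None,amin=15):
    lo,hi=COL[name]; h=hsv(c)
    if lo[0]>hi[0]: m=cv2.inRange(h,lo,(180,)+hi[1:])|cv2.inRange(h,(0,)+lo[1:],hi)
    else: m=cv2.inRange(h,lo,hi)
    if roi: k=np.zeros_like(m); x0,y0,x1,y1=roi; k[y0:y1,x0:x1]=255; m&=k
    cs=[k for k in cv2.findContours(m,cv2.RETR_EXTERNAL,cv2.CHAIN_APPROX_NONE)[0] if cv2.contourArea(k)>=amin]
    return sorted(cs,key=cv2.contourArea,reverse=True)
def cen(k): m=cv2.moments(k); return np.array([m['m10']/m['m00'],m['m01']/m['m00']])
```

Run:
```python
from h import *
np.set_printoptions(precision=4,suppress=True)
t=imaging.camera("top"); s=imaging.camera("scene")
B={}
for n,c,roi in(("top",t,(200,130,450,260)),("scene",s,(120,140,300,250))):
    for col in COL:
        for k in blobs(c,col,roi,6): print(n,col,cv2.contourArea(k),cen(k),cv2.boundingRect(k), cv2.fitEllipse(k) if len(k)>5 else '')
    g=cv2.cvtColor(c['img'],cv2.COLOR_RGB2GRAY)
a=t['img'][130:260,190:430,::-1]; b=s['img'][140:250,120:300,::-1]
cv2.imwrite('pics/crops.png',np.vstack([cv2.resize(a,(600,325),interpolation=2),cv2.resize(b,(600,275),interpolation=2)][:1]+[cv2.resize(b[:82],(600,273),interpolation=2)]))
```

```text
top yellow 70.0 [216.4429 189.65  ] (212, 185, 10, 10) ((216.44964599609375, 189.63449096679688), (9.413302421569824, 9.657721519470215), 120.24153137207031)
top red 306.5 [400.2855 225.8804] (390, 216, 22, 20) ((400.2891540527344, 225.8798828125), (18.76409339904785, 21.02391815185547), 97.03447723388672)
top red 24.5 [226.7483 178.4354] (222, 176, 10, 6) ((226.75657653808594, 178.4261474609375), (3.5420122146606445, 10.651829719543457), 107.69571685791016)
top blue 672.0 [248.0625 179.5769] (214, 151, 62, 60) ((243.78289794921875, 180.82369995117188), (54.51982498168945, 57.735660552978516), 72.58659362792969)
top blue 30.0 [230.7667 187.4944] (224, 184, 15, 8) ((230.62782287597656, 187.54664611816406), (2.8052313327789307, 15.960180282592773), 62.08784484863281)
scene yellow 72.5 [274.646  172.6483] (271, 167, 8, 13) ((274.6550598144531, 172.44432067871094), (7.380584716796875, 13.604433059692383), 1.459903359413147)
scene yellow 21.0 [275.373  163.4127] (272, 161, 8, 5) ((275.311279296875, 163.37315368652344), (3.8822827339172363, 7.810377597808838), 87.99464416503906)
scene red 167.0 [141.3972 176.9351] (134, 167, 17, 18) ((141.3857879638672, 176.7045135498047), (14.482231140136719, 17.886707305908203), 164.75051879882812)
scene red 29.5 [268.548  204.7514] (262, 202, 14, 7) ((268.74627685546875, 204.85096740722656), (3.023668050765991, 15.884297370910645), 108.74641418457031)
scene blue 422.0 [250.3886 185.4364] (226, 169, 52, 32) ((251.34918212890625, 184.7552032470703), (28.91651725769043, 45.67180252075195), 91.82272338867188)
```

View pics/crops.png

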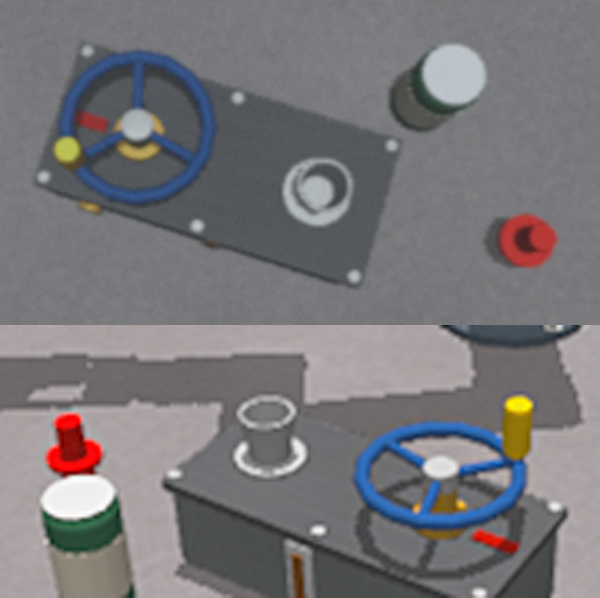

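The crops (top view at 2.5x, scene view at 3.33x) show these feature pixels, converted back to the original images:

| Feature | Top | Scene |
|---|---|---|
| Neck mouth | (317.8,205.5) | (200.1,166.1) |
| Hub top | (244.8,179.6) | (252,182.6) |
| Knob top | (216.4,189.6) | (275.3,163.4) |
| Plug flange | (400.3,225.9) | (142.5,179.3) |

Run:
```python
from h import *
np.set_printoptions(precision=4,suppress=True)
t=imaging.camera("top"); s=imaging.camera("scene")
F=dict(neck=((317.8,205.5),(200.1,166.1)),hub=((244.8,179.9),(252,182.6)),knob=((216.4,189.6),(275.3,163.4)),flange=((400.3,225.9),(142.5,179.3)),griptop=((405.5,224.7),(140.4,168.5)))
Z=dict(neck=.165,hub=.173,knob=.226,flange=.048,griptop=.09)
for n,(a,b) in F.items(): print(n,*tri(t,a,s,b),'top@z',plane(t,a,Z[n])[:2],'scene@z',plane(s,b,Z[n])[:2])
print('wheel rim top',plane(t,(243.8,180.8),.165)[:2])
print('strip',plane(t,(226.75,178.4),.11),plane(s,(268.5,204.75),.11))
# lid screws corners -> yaw
L=[(87,50),(392,145),(354,276),(43,177)]
P=[plane(t,(u/2.5+190,v/2.5+130),.112)[:2] for u,v in L]; print(P)
o=robot.get_obs(); print(R.from_quat(o['tool_rot']).as_matrix())
w=imaging.camera("wrist"); print(w['xyz']-o['position'], R.from_quat(o['tool_rot']).inv().apply(w['xyz']-o['position']),(R.from_quat(o['tool_rot']).inv()*R.from_quat(w['attitude'])).as_matrix())
```

```text
neck [ 0.5349 -0.1451  0.1626] 0.003249599316047453 top@z [ 0.5342 -0.1431] scene@z [ 0.5382 -0.1456]
hub [0.5999 0.0317 0.1715] 0.0022987980041103712 top@z [0.5998 0.0305] scene@z [0.6017 0.0332]
knob [0.5679 0.0939 0.2263] 0.0016020441198195219 top@z [0.5681 0.0932] scene@z [0.5671 0.0946]
flange [ 0.4882 -0.3824  0.0451] 0.002657579170917471 top@z [ 0.4884 -0.3826] scene@z [ 0.4923 -0.3786]
griptop [ 0.4885 -0.3799  0.0904] 0.0016210384586589606 top@z [ 0.4884 -0.3792] scene@z [ 0.4877 -0.3811]
wheel rim top [0.5993 0.0332]
strip [0.6183 0.0794 0.11  ] [0.6162 0.0863 0.11  ]
[array([0.6942, 0.0835]), array([ 0.5845, -0.229 ]), array([ 0.452 , -0.1822]), array([0.5604, 0.1302])]
[[ 0.8988  0.4384 -0.0002]
 [ 0.4384 -0.8988  0.0007]
 [ 0.0001 -0.0007 -1.    ]]
[0.0703 0.0354 0.1634] [ 0.0787 -0.0011 -0.1634] [[-0.0011 -0.9572 -0.2895]
 [ 1.     -0.001  -0.0003]
 [ 0.     -0.2895  0.9572]]
```

Create snap.py:
```python
import sys; from h import *; import pickle
n=sys.argv[1]; w=imaging.camera("wrist"); w['obs']=robot.get_obs(); pickle.dump(w,open(f'pics/{n}.pkl','wb')); cv2.imwrite(f'pics/{n}.png',w['img'][:,:,::-1])
```

```text
(no output)
```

>>> pendant --segments '[[[0.028,-0.0195,-0.004],0],[[0.028,-0.0195,-0.008],0],[[0.028,-0.0195,-0.008],0],[[0.028,-0.0195,-0.008],0],[[0.028,-0.0195,-0.008],0],[[0.028,-0.0195,-0.008],0],[[0.028,-0.0195,-0.008],0],[[0.028,-0.0195,-0.008],0],[[0.028,-0.0195,-0.008],0],[[0.028,-0.0195,-0.008],0],[[0,0,0],0],[[0,0,0],0]]' --aperture 0.06 --force 15

```text
time: 1.35
position: [0.441, -0.2624, 0.2992]
tool_rot: [0.974, 0.227, 0.0, 0.001]
ft_force: [-0.5, -0.3, 0.3]
grip_width: 0.06
grip_force: 0.0
```

```bash
python3 snap.py w1
```

>>> pendant --segments '[[[0.028,-0.0195,0],0],[[0.028,-0.0195,0],0],[[0.028,-0.0195,0],0],[[0.028,-0.0195,0],0],[[0.028,-0.0195,0],0],[[0.028,-0.0195,0],0],[[0.028,-0.0195,0],0],[[0.028,-0.0195,0],0],[[0.028,-0.0195,0],0],[[0.028,-0.0195,0],0],[[0,0,0],0],[[0,0,0],0]]'

```text
time: 2.4
position: [0.6068, 0.034, 0.2974]
tool_rot: [0.974, 0.225, -0.001, 0.0]
ft_force: [-0.7, -0.4, 0.5]
grip_width: 0.0601
grip_force: 0.0
```

```bash
python3 snap.py w2
python3 -c "
import cv2,numpy as np
cv2.imwrite('pics/w12.png',cv2.resize(np.hstack([cv2.imread('pics/w1.png'),cv2.imread('pics/w2.png')]),(800,300)))"
```

```text
(no output)
```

View pics/w12.png

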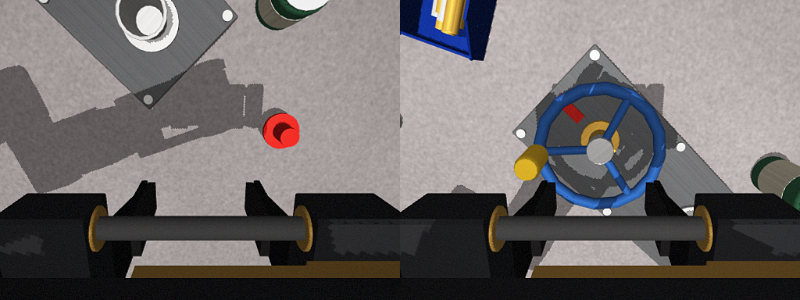

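The w1 half shows the plug flange at about (360,167) in full pixels, with the neck cut off by the top edge. The w2 half shows the wheel at about (255,188), the hub at (255,193) and the knob at about (168,208).

Run:
```python
from h import *; import pickle
np.set_printoptions(precision=4,suppress=True)
w=pickle.load(open('pics/w2.pkl','rb')); t=imaging.camera("top")
h=hsv(w); m=cv2.inRange(h,(100,120,50),(128,255,255)); m[:100]=0; m[270:]=0; m[:,:150]=0;m[:,345:]=0
p=cv2.findNonZero(m); hull=cv2.convexHull(p); print('hull',cv2.boundingRect(hull))
pts=np.array([q[0] for q in hull if q[0][1]<230 and not(q[0][0]<185)]); e=cv2.fitEllipse(cv2.convexHull(p)); print(e)
e2=cv2.fitEllipse(pts.astype(np.float32)) if len(pts)>6 else None; print(e2)
for ee in(e,e2): print('wheel@.165',plane(w,ee[0],.165))
g=cv2.inRange(h,(0,0,120),(180,60,255)); g[:170]=0; g[212:]=0; g[:,:235]=0; g[:,275:]=0
for k in cv2.findContours(g,0,1)[0]:
    if cv2.contourArea(k)>100: u=cv2.minEnclosingCircle(k); print('hub',u,cen(k),plane(w,cen(k),.173),tri(w,cen(k),t,(244.8,179.9)))
for k in blobs(w,'yellow',(130,170,200,250),50): 
    print('knob',cv2.boundingRect(k),cen(k),cv2.contourArea(k)); 
im=w['img'][180:240,140:210]; cv2.imwrite('pics/k.png',cv2.resize(np.hstack([im,w['img'][165:225,220:290]]),(700,300),interpolation=0)[:,:,::-1])
print(w['xyz'],w['fx'])
```

```text
hull (171, 105, 169, 163)
((255.7364044189453, 185.8301544189453), (162.8758087158203, 169.1121368408203), 92.66322326660156)
((255.0501708984375, 186.6130828857422), (164.1996612548828, 170.43185424804688), 83.67806243896484)
wheel@.165 [0.6035 0.0343 0.165 ]
wheel@.165 [0.6025 0.0345 0.165 ]
hub ((253.37603759765625, 193.54132080078125), 19.16975212097168) [255.     193.8748] [0.5985 0.0326 0.173 ] (array([0.5992, 0.0316, 0.1741]), np.float64(0.0023972063438670098))
[0.6773 0.0697 0.4607] 338.59603016599027
```

View pics/k.png

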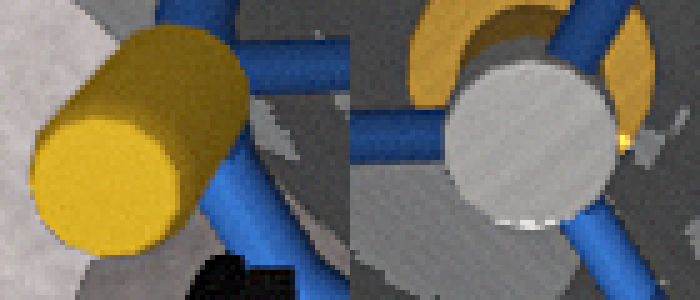

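The knob's top face is centred at (161.2,217) and the hub top at (256.2,194) in the wrist picture.

Run:
```python
from h import *; import pickle
np.set_printoptions(precision=4,suppress=True)
w=pickle.load(open('pics/w2.pkl','rb')); t=imaging.camera("top")
print('hub',plane(w,(256.2,194),.173),tri(w,(256.2,194),t,(244.8,179.9)))
k=plane(w,(161.2,217),.226); kt=tri(w,(161.2,217),t,(216.4,189.6)); print('knob',k,kt)
c=np.array([.5990,.0318,.173]); 
for q in(k,kt[0]): print('radius',np.linalg.norm((q-c)[:2]),'ang',np.arctan2(*(q-c)[[1,0]]))
o=robot.get_obs(); d=np.r_[kt[0][:2],.1805]-o['position']; print(R.from_quat(o['tool_rot']).inv().apply(d))
```

```text
hub [0.5989 0.0316 0.173 ] (array([0.5994, 0.0311, 0.1741]), np.float64(0.001330411497179091))
knob [0.5665 0.094  0.226 ] (array([0.5676, 0.0933, 0.2283]), np.float64(0.0008189162374884523))
radius 0.07014747951357528 ang 2.052028126425434
radius 0.06906294344311198 ang 2.0421461763895854
[-0.0075 -0.0716  0.1175]
```

>>> pendant --segments '[[[-0.004,-0.036,0],0],[[-0.004,-0.0356,0],0],[[0,0,0.03],0],[[0,0,0.03],0],[[0,0,0.03],0],[[0,0,0.027],0],[[0,0,0],0],[[0,0,0],0],[[0,0,0],0]]' --aperture 0.06 --force 15

```text
time: 3.3
position: [0.5689, 0.094, 0.183]
tool_rot: [0.975, 0.224, 0.001, 0.0]
ft_force: [-0.3, -0.3, 0.1]
grip_width: 0.0598
grip_force: 0.0
```

>>> pendant --segments '[[[0,0,0],0],[[0,0,0],0],[[0,0,0],0],[[0,0,0],0],[[0,0,0],0],[[0,0,0],0]]' --aperture 0.015 --force 15

```text
time: 3.8
position: [0.5679, 0.0951, 0.1819]
tool_rot: [0.974, 0.225, 0.0, 0.0]
ft_force: [1.0, -5.4, 0.8]
grip_width: 0.0278
grip_force: 3.9
```

>>> pendant --segments '[[[0.0182,0.0019,0],0],[[0.0171,0.0065,0],0],[[0.0148,0.0107,0],0],[[0.0115,0.0142,0],0],[[0.0074,0.0167,0],0],[[0.0029,0.018,0],0],[[0,0,0],0],[[0,0,0],0]]' --force 25

```text
time: 4.47
position: [0.6652, 0.0649, 0.1819]
tool_rot: [0.974, 0.225, 0.003, 0.001]
ft_force: [6.4, -0.0, -2.6]
grip_width: 0.0254
grip_force: 25.0
```

Run:
```python
from h import *
o=robot.get_obs(); d=o['position'][:2]-[.599,.0316]; print(o['position'],np.hypot(*d),np.arctan2(d[1],d[0]))
t=imaging.camera("top"); 
for k in blobs(t,'yellow',(200,130,290,230),10): print(cen(k),plane(t,cen(k),.226))
```

```text
[0.66519309 0.06490762 0.18194848] 0.07410076373733379 0.46619538488397066
```

>>> pendant --segments '[[[-0.0019,0.0182,0],0],[[-0.0065,0.0171,0],0],[[-0.0107,0.0148,0],0],[[-0.0142,0.0115,0],0],[[-0.0167,0.0074,0],0],[[-0.018,0.0029,0],0],[[0,0,0],0],[[0,0,0],0]]' --force 25

```text
time: 5.18
position: [0.6316, -0.0308, 0.1819]
tool_rot: [0.974, 0.225, -0.001, 0.002]
ft_force: [-0.4, -5.9, 1.1]
grip_width: 0.0253
grip_force: 25.0
```

Run:
```python
from h import *
o=robot.get_obs(); d=o['position'][:2]-[.599,.0316]; print(o['position'],np.hypot(*d),np.arctan2(d[1],d[0]))
t=imaging.camera("top"); cv2.imwrite('pics/t2.png',cv2.resize(t['img'][110:280,180:380,::-1],(800,600)[:2]))
```

```text
[ 0.63159118 -0.03078572  0.18187044] 0.07038581651997065 -1.0893786693188994
```

View pics/t2.png

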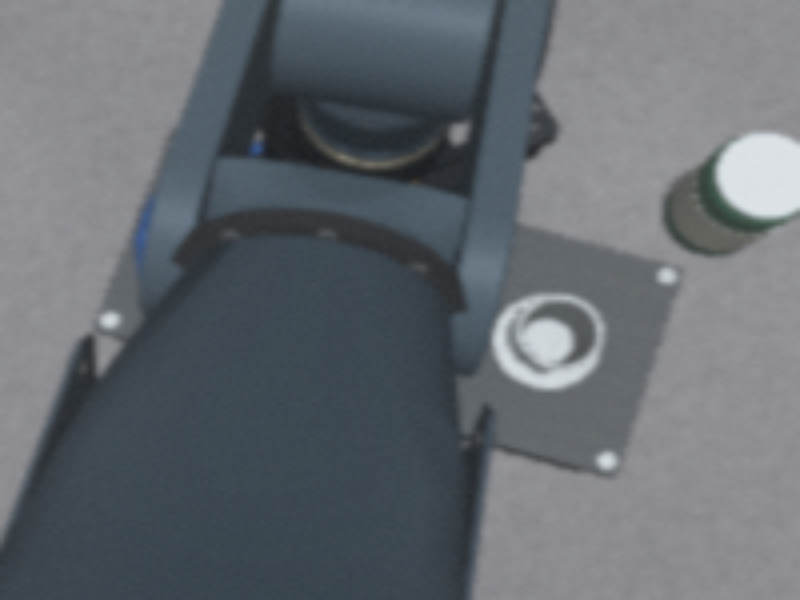

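The arm hides the wheel in this picture. The neck is clear at about (317,206), and the grip width of 25 mm shows the knob is still held.

>>> pendant --segments '[[[-0.0182,-0.0019,0],0],[[-0.0171,-0.0065,0],0],[[-0.0148,-0.0107,0],0],[[-0.0115,-0.0142,0],0],[[-0.0074,-0.0167,0],0],[[-0.0029,-0.018,0],0],[[0,0,0],0],[[0.0019,-0.0182,0],0],[[0.0065,-0.0171,0],0],[[0.0107,-0.0148,0],0],[[0.0142,-0.0115,0],0],[[0.0167,-0.0074,0],0],[[0.018,-0.0029,0],0],[[0,0,0],0],[[0,0,0],0]]' --force 25

```text
time: 6.48
position: [0.5709, 0.0953, 0.1819]
tool_rot: [0.974, 0.226, 0.003, 0.002]
ft_force: [4.2, -4.2, -1.5]
grip_width: 0.0253
grip_force: 25.0
```

Run:
```python
from h import *
o=robot.get_obs(); d=o['position'][:2]-[.5995,.0317]; print(o['position'],np.hypot(*d),np.arctan2(d[1],d[0]),o['q'])
```

```text
[0.57086744 0.09528728 0.18190693] 0.0697364028651401 1.9938893341494193 [-0.02643491  0.51348525  1.59642934 -0.00251475  1.02595356  1.08992173]
```

>>> pendant --segments '[[[0.0182,0.0019,0],0],[[0.0171,0.0065,0],0],[[0.0148,0.0107,0],0],[[0,0,0],0],[[0,0,0],0],[[0,0,0],0]]' --force 25

```text
time: 6.98
position: [0.6218, 0.1004, 0.1819]
tool_rot: [0.974, 0.225, 0.001, 0.0]
ft_force: [2.8, -1.7, 0.8]
grip_width: 0.0257
grip_force: 25.0
```

Run:
```python
from h import *
o=robot.get_obs(); d=o['position'][:2]-[.5995,.0317]; print(o['position'],np.hypot(*d),np.arctan2(d[1],d[0]),o['ft_force'])
```

```text
[0.62179195 0.10039626 0.1818842 ] 0.07222262268461571 1.2570164938371868 [ 2.77503898 -1.72716148  0.8247897 ]
```

>>> pendant --segments '[[[0.0016,0.0018,0],0],[[0,0,0],0],[[0,0,0],0],[[0,0,0],0]]' --force 25

```text
time: 7.32
position: [0.622, 0.1003, 0.1818]
tool_rot: [0.974, 0.225, -0.001, -0.001]
ft_force: [-2.3, 3.6, 5.7]
grip_width: 0.0254
grip_force: 25.0
```

>>> pendant --segments '[[[0.0014,0.0014,0],0],[[0,0,0],0],[[0,0,0],0],[[0,0,0],0]]' --force 25

```text
time: 7.65
position: [0.6242, 0.0996, 0.1818]
tool_rot: [0.974, 0.225, -0.001, -0.001]
ft_force: [-1.5, 3.4, 5.7]
grip_width: 0.0256
grip_force: 25.0
```

>>> pendant --segments '[[[0.0014,0.0014,0],0],[[0,0,0],0],[[0,0,0],0],[[0,0,0],0]]' --force 25

```text
time: 7.98
position: [0.626, 0.099, 0.1818]
tool_rot: [0.974, 0.225, -0.001, -0.001]
ft_force: [-2.1, 4.1, 5.8]
grip_width: 0.0254
grip_force: 25.0
```

>>> pendant --segments '[[[0.0014,0.0014,0],0],[[0,0,0],0],[[0,0,0],0],[[0,0,0],0]]' --force 25

```text
time: 8.32
position: [0.6261, 0.099, 0.1818]
tool_rot: [0.974, 0.225, -0.002, -0.002]
ft_force: [-6.1, 4.5, 7.0]
grip_width: 0.0251
grip_force: 25.0
```

>>> pendant --segments '[[[-0.0005,-0.0005,0],0],[[0,0,0],0],[[0,0,0],0],[[0,0,-0.03],0],[[0,0,-0.035],0],[[0,0,-0.035],0],[[0,0,-0.02],0],[[-0.02,0.03,0],0],[[-0.02,0.03,0],0],[[0,0.015,0],0],[[0,0,0],0],[[0,0,0],0]]' --aperture 0.06 --force 25

```text
time: 9.32
position: [0.6255, 0.0116, 0.3008]
tool_rot: [0.975, 0.224, -0.0, -0.001]
ft_force: [0.9, 0.6, 0.6]
grip_width: 0.06
grip_force: 0.0
```

```bash
python3 snap.py w3
```

Run:
```python
from h import *; import pickle
np.set_printoptions(precision=4,suppress=True)
w=pickle.load(open('pics/w3.pkl','rb'))
for n in('yellow','red'):
  for k in blobs(w,n,None,40): print(n,cen(k),cv2.contourArea(k),cv2.boundingRect(k))
```

```text
yellow [41.5041 23.1978] 123.0 (37, 0, 11, 47)
red [194.476  150.0439] 334.0 (180, 138, 29, 26)
```

View pics/w3.png

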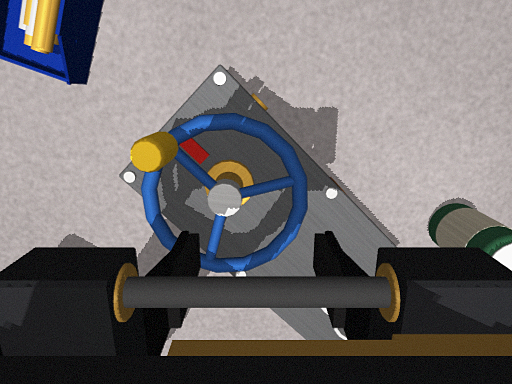

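The knob, top face near (146,153), now stands over the red strip near (194,150), and the hub is at (225,199). I'll check the angle in numbers, then go to the plug.

Run:
```python
from h import *; import pickle
np.set_printoptions(precision=4,suppress=True)
w=pickle.load(open('pics/w3.pkl','rb'))
c=plane(w,(225,199),.173); k=plane(w,(147,154),.226); s=plane(w,(194.5,150),.11)
for p in(k,s): print(p,np.linalg.norm((p-c)[:2]),np.arctan2(*(p-c)[[1,0]]))
w1=pickle.load(open('pics/w1.pkl','rb'))
for kk in blobs(w1,'red',None,100): print(cen(kk),cv2.fitEllipse(kk),tri(w1,cv2.fitEllipse(kk)[0],imaging.camera('top'),(400.3,225.9)),plane(w1,cv2.fitEllipse(kk)[0],.045))
o=robot.get_obs(); T=R.from_quat(o['tool_rot'])
print('to neck view / plug', T.inv().apply(np.array([.488,-.381,.20])-o['position']), T.inv().apply(np.array([.485,-.20,.30])-o['position']))
```

```text
[0.6241 0.0986 0.226 ] 0.07042786860549571 1.2249953931879305
[0.6148 0.0803 0.11  ] 0.05012782647897561 1.2752563351741717
[359.858  167.5314] ((359.8487854003906, 167.51028442382812), (44.8763542175293, 46.994537353515625), 90.93830871582031) (array([ 0.4878, -0.3796,  0.056 ]), np.float64(0.0005014248530796371)) [ 0.4871 -0.384   0.045 ]
to neck view / plug [-0.2961  0.2943  0.1007] [-0.2195  0.1302  0.0009]
```

The knob angle is 1.225 rad, against 1.235 to 1.275 rad for the strip, so the wheel is at the stop. Next I'll take two wrist views of the neck on the way to the plug.

>>> pendant --segments '[[[-0.03,0.02,0],0],[[-0.03,0.02,0],0],[[-0.03,0.02,0],0],[[-0.03,0.02,0],0],[[-0.03,0.02,0],0],[[0,0,0],0],[[0,0,0],0],[[0,0,0],0]]' --aperture 0.06

```text
time: 10.08
position: [0.5348, -0.142, 0.3015]
tool_rot: [0.974, 0.225, 0.0, -0.0]
ft_force: [-0.5, -1.0, 0.4]
grip_width: 0.0602
grip_force: 0.0
```

```bash
python3 snap.py w4
```

>>> pendant --segments '[[[-0.018,0.024,0],0],[[-0.018,0.023,0],0],[[-0.018,0.023,0],0],[[0,0,0],0],[[0,0,0],0],[[0,0,0],0]]'

```text
time: 10.63
position: [0.5171, -0.2282, 0.3013]
tool_rot: [0.974, 0.226, 0.0, -0.001]
ft_force: [0.8, -0.3, -0.4]
grip_width: 0.0599
grip_force: 0.0
```

```bash
python3 snap.py w5
```

>>> pendant --segments '[[[-0.03,0.04,0.02],0],[[-0.03,0.04,0.02],0],[[-0.03,0.034,0.02],0],[[0,0,0],0],[[0,0,0],0],[[0,0,0],0]]'

```text
time: 11.18
position: [0.4923, -0.3411, 0.2537]
tool_rot: [0.974, 0.225, 0.0, -0.001]
ft_force: [0.7, 0.4, -0.2]
grip_width: 0.0601
grip_force: 0.0
```

```bash
python3 snap.py w6
python3 -c "
import cv2,numpy as np
a=[cv2.imread(f'pics/w{i}.png')[:260] for i in(4,5,6)]
cv2.imwrite('pics/w456.png',np.vstack([np.hstack([cv2.resize(a[0],(400,203)),cv2.resize(a[1],(400,203))]),np.hstack([cv2.resize(a[2],(400,203)),np.zeros((203,400,3),np.uint8)])]))"
```

```text
(no output)
```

View pics/w456.png

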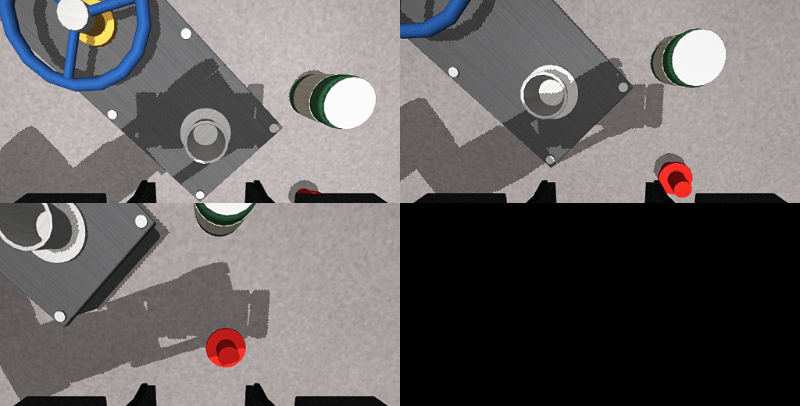

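In w4 the neck mouth is near (262,179) and in w5 near (187,124). In w6 the plug is near (289,185). A magnified composite will give the centres.

```bash
python3 -c "
import cv2,numpy as np
f=lambda i,x,y:cv2.resize(cv2.imread(f'pics/w{i}.png')[y:y+70,x:x+90],(360,280),interpolation=2)
cv2.imwrite('pics/z.png',np.vstack([np.hstack([f(4,215,145),f(5,145,90)]),np.hstack([f(6,245,150),f(5,310,195)])]))"
```

```text
(no output)
```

View pics/z.png

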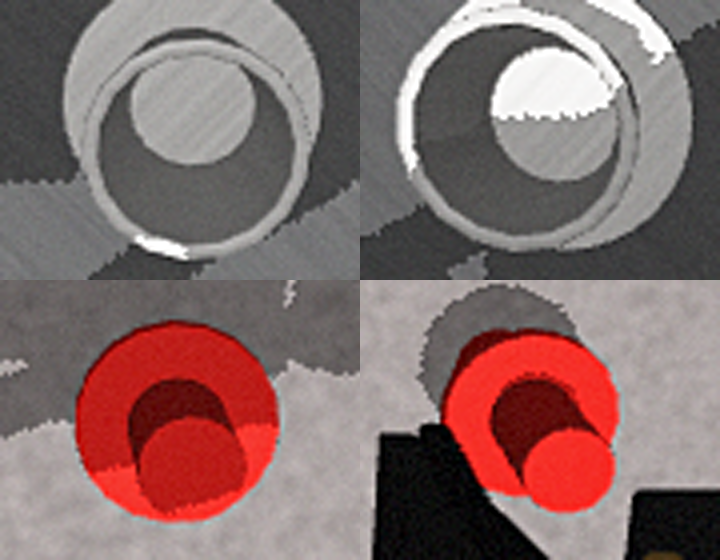

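From the composite (4x), the centres in original pixels are:
- **Neck mouth:** (264.2,182) in w4 and (184.2,122.2) in w5.
- **Plug flange top:** (289.4,185.5) in w6 and (352.8,229.2) in w5.
- **Plug grip top:** (292.9,196.2) in w6 and (362.2,242.8) in w5.

Run:
```python
from h import *; import pickle
np.set_printoptions(precision=4,suppress=True)
W={i:pickle.load(open(f'pics/w{i}.pkl','rb')) for i in(1,4,5,6)}
for n,a,ua,b,ub,z in(('neck',4,(264.2,182),5,(184.2,122.2),.165),('flange',6,(289.4,185.5),5,(352.8,229.2),.048),('grip',6,(292.9,196.2),5,(362.2,242.8),.09)):
    print(n,*tri(W[a],ua,W[b],ub),plane(W[a],ua,z),plane(W[b],ub,z))
o=robot.get_obs(); T=R.from_quat(o['tool_rot'])
for i in(4,5,6): print(T.inv().apply(W[i]['xyz']-W[i]['obs']['position']))
```

```text
neck [ 0.5374 -0.1472  0.1656] 0.00020781606753840533 [ 0.5373 -0.1473  0.165 ] [ 0.5372 -0.1471  0.165 ]
flange [ 0.488  -0.3824  0.0507] 0.0009820563182908948 [ 0.488 -0.383  0.048] [ 0.4869 -0.3836  0.048 ]
grip [ 0.4884 -0.3816  0.0941] 0.0011651260678512355 [ 0.4881 -0.3826  0.09  ] [ 0.4867 -0.3836  0.09  ]
[ 0.0784 -0.0007 -0.1634]
[ 0.0788 -0.0007 -0.1633]
[ 0.0784 -0.0008 -0.1628]
```

>>> pendant --segments '[[[-0.011,0.0177,0.02],0],[[-0.011,0.0177,0.035],0],[[0,0,0.035],0],[[0,0,0.035],0],[[0,0,0.03],0],[[0,0,0.025],0],[[0,0,0.02],0],[[0,0,0],0],[[0,0,0],0],[[0,0,0],0]]' --aperture 0.06

```text
time: 12.07
position: [0.4891, -0.384, 0.0556]
tool_rot: [0.974, 0.226, 0.001, 0.001]
ft_force: [0.6, 0.3, 0.8]
grip_width: 0.0604
grip_force: 0.0
```

>>> pendant --segments '[[[0,0,0],0],[[0,0,0],0],[[0,0,0],0],[[0,0,0],0],[[0,0,0],0],[[0,0,0],0],[[0,0,0],0]]' --aperture 0.015 --force 20

```text
time: 12.65
position: [0.4874, -0.3841, 0.054]
tool_rot: [0.974, 0.225, 0.0, 0.0]
ft_force: [-0.2, 0.5, 1.7]
grip_width: 0.0268
grip_force: 20.0
```

```bash
python3 - <<'E'
from h import *
o=robot.get_obs();print(o['position'],o['ft_force'])
E
```

```text
[ 0.48743939 -0.38412384  0.05400232] [-0.16213122  0.49245893  1.66325515]
```

>>> pendant --segments '[[[0,0,-0.02],0],[[0,0,-0.04],0],[[0,0,-0.04],0],[[0,0,-0.04],0],[[0,0,-0.04],0],[[0,0,-0.02],0],[[0.021,-0.027,0],0],[[0.021,-0.027,0],0],[[0.021,-0.027,0],0],[[0.021,-0.027,0],0],[[0.021,-0.027,0],0],[[0.021,-0.027,0],0],[[0.021,-0.027,0],0],[[0.001,-0.002,0],0],[[0,0,0],0],[[0,0,0],0],[[0,0,0],0],[[0,0,0],0]]' --force 20

```text
time: 14.15
position: [0.5367, -0.1489, 0.2537]
tool_rot: [0.975, 0.224, -0.0, 0.0]
ft_force: [0.7, -0.2, -1.6]
grip_width: 0.0265
grip_force: 20.0
```

```bash
python3 snap.py w7
```

Run:
```python
from h import *; import pickle
np.set_printoptions(precision=4,suppress=True)
o=robot.get_obs(); print(o['position'],o['ft_force'],o['grip_width'])
w=pickle.load(open('pics/w7.pkl','rb'))
T=R.from_quat(o['tool_rot']); print('dx',T.inv().apply(np.array([.5373,-.1472,0])-o['position']))
for k in blobs(w,'red',None,50): print(cv2.boundingRect(k),cv2.contourArea(k))
cv2.imwrite('pics/w7c.png',cv2.resize(w['img'][130:330,130:390,::-1],(780,600),interpolation=2))
```

```text
[ 0.5366 -0.1488  0.2537] [ 0.0943 -0.1831 -0.7921] 0.027018632364798074
dx [ 0.0014 -0.0012  0.2537]
(204, 188, 106, 89) 6014.5
(241, 308, 33, 4) 66.0
```

View pics/w7c.png

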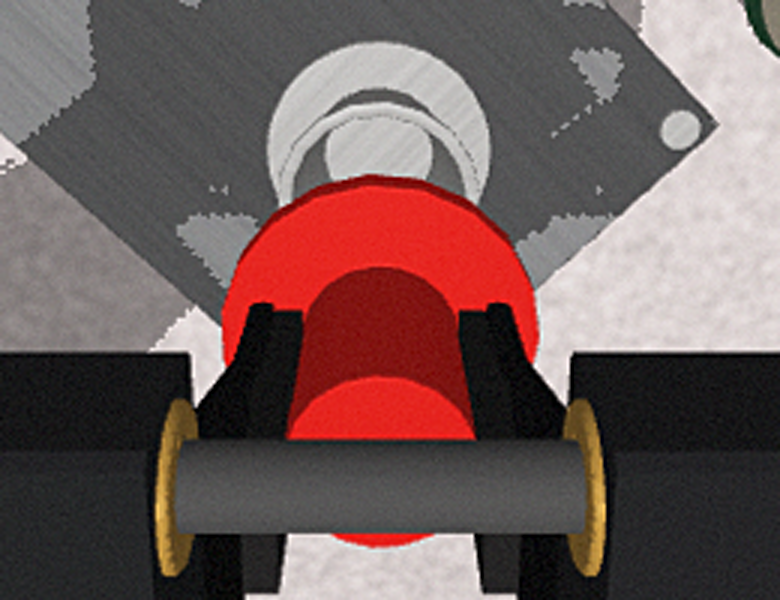

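In this crop, the plug flange spans columns 224 to 538 (centre 381) and the neck is centred at about 380, so they line up sideways. The far edges are at row 103 for the mouth and about row 185 for the flange top; those give the fore-aft offset.

Run:
```python
from h import *; import pickle
np.set_printoptions(precision=4,suppress=True)
w=pickle.load(open('pics/w7.pkl','rb')); o=w['obs']; T=R.from_quat(o['tool_rot'])
px=lambda u,v:(130+u/3,130+v/3)
f=lambda p:T.inv().apply(p-o['position'])
n=f(plane(w,px(380,103),.165)); g=f(plane(w,px(381,185),o['position'][2]-.006)); g2=f(plane(w,px(381,176),o['position'][2]-.014))
print('neck',n[:2]-[.0265,0],'flange',g[:2]-[.029,0],g2[:2]-[.029,0])
a=f(plane(w,px(224,320),o['position'][2]-.006));b=f(plane(w,px(538,320),o['position'][2]-.006));print(a,b,(a+b)/2)
a=f(plane(w,px(280,200),.165));b=f(plane(w,px(482,200),.165));print((a+b)/2)
```

```text
neck [-0.0002 -0.0009] flange [ 0.     -0.0008] [-0.0006 -0.0008]
[ 0.0036 -0.0292  0.006 ] [0.0035 0.0276 0.006 ] [ 0.0036 -0.0008  0.006 ]
[ 0.0007 -0.0007  0.0887]
```

The plug and neck line up within about 0.5 mm, so I'll lower it.

>>> pendant --segments '[[[0,0,0.02],0],[[0,0,0.02],0],[[0,0,0.01],0],[[0,0,0.01],0],[[0,0,0.008],0],[[0,0,0],0],[[0,0,0],0],[[0,0,0],0]]' --force 20

```text
time: 14.87
position: [0.5374, -0.1478, 0.1864]
tool_rot: [0.974, 0.225, 0.001, 0.0]
ft_force: [0.2, 0.5, -0.8]
grip_width: 0.0269
grip_force: 20.0
```

>>> pendant --segments '[[[0,0,0.004],0],[[0,0,0.002],0],[[0,0,0],0],[[0,0,0],0],[[0,0,0],0]]' --force 20

```text
time: 15.28
position: [0.5369, -0.1477, 0.1799]
tool_rot: [0.974, 0.225, 0.0, 0.0]
ft_force: [-0.0, -1.0, -0.6]
grip_width: 0.0266
grip_force: 20.0
```

>>> pendant --segments '[[[0,0,0.001],0],[[0,0,0],0],[[0,0,0],0]]' --force 20

```text
time: 15.53
position: [0.537, -0.1477, 0.1794]
tool_rot: [0.974, 0.225, 0.0, 0.0]
ft_force: [-1.4, -0.6, 2.7]
grip_width: 0.0267
grip_force: 20.0
```

>>> pendant --segments '[[[0,0,0.001],0],[[0,0,0],0],[[0,0,0],0]]' --force 20

```text
time: 15.78
position: [0.537, -0.1477, 0.1794]
tool_rot: [0.974, 0.225, 0.0, 0.001]
ft_force: [-2.9, -0.2, 10.3]
grip_width: 0.0272
grip_force: 20.0
```

>>> pendant --segments '[[[0,0,0.001],0],[[0,0,0],0],[[0,0,0],0]]' --force 20

```text
time: 16.03
position: [0.537, -0.1477, 0.1793]
tool_rot: [0.974, 0.225, 0.001, 0.001]
ft_force: [-3.4, -0.1, 15.4]
grip_width: 0.0267
grip_force: 20.0
```

It is seated at the expected height with 15 N contact. I'll release, retreat and check.

>>> pendant --segments '[[[0,0,-0.001],0],[[0,0,0],0],[[0,0,0],0],[[0,0,0],0],[[0,0,0],0]]' --aperture 0.06

```text
time: 16.45
position: [0.5366, -0.1473, 0.1772]
tool_rot: [0.974, 0.225, -0.0, -0.0]
ft_force: [-0.4, -0.4, 0.0]
grip_width: 0.0522
grip_force: 0.0
```

>>> pendant --segments '[[[0,0,-0.02],0],[[0,0,-0.03],0],[[0,0,-0.035],0],[[0,0,-0.035],0],[[-0.03,0.03,0],0],[[-0.03,0.03,0],0],[[0,0,0],0],[[0,0,0],0],[[0,0,0],0]]'

```text
time: 17.2
position: [0.5093, -0.2261, 0.2971]
tool_rot: [0.974, 0.224, -0.0, -0.001]
ft_force: [-0.3, 0.5, -0.3]
grip_width: 0.0598
grip_force: 0.0
```

```bash
python3 snap.py w8
```

Run:
```python
from h import *; import pickle
np.set_printoptions(precision=4,suppress=True)
w=pickle.load(open('pics/w8.pkl','rb')); s=imaging.camera('scene')
for c,roi in((w,None),(s,(150,120,300,220))):
  for k in blobs(c,'red',roi,30): print(cv2.boundingRect(k),cv2.contourArea(k),cv2.fitEllipse(k))
cv2.imwrite('pics/fin.png',np.hstack([w['img'][60:260,150:410],cv2.resize(s['img'][130:230,150:280],(260,200))])[:,:,::-1])
```

```text
(151, 80, 71, 71) 3807.0 ((185.91920471191406, 114.82199096679688), (67.61587524414062, 71.7167739868164), 144.70098876953125)
(191, 150, 18, 21) 206.0 ((199.2736053466797, 161.52188110351562), (16.03785514831543, 19.973922729492188), 176.4009246826172)
```

Run:
```python
from h import *; import pickle
np.set_printoptions(precision=4,suppress=True)
w=pickle.load(open('pics/w8.pkl','rb')); s=imaging.camera('scene')
print('flange centre @.171',plane(w,(185.9,114.8),.171), 'scene/wrist tri (blob centres)',tri(w,(185.9,114.8),s,(199.8,163.5)))
def proj(c,p): d=R.from_quat(c['attitude']).inv().apply(p-np.array(c['xyz'])); return d[:2]/d[2]*c['fx']+[c['cx'],c['cy']]
for dz in(0,.004):
  a=np.linspace(0,6.28,60)
  P=np.array([[.5373+r*np.cos(t),-.1472+r*np.sin(t),z+dz] for r,z in((.029,.165),(.029,.173),(.014,.215)) for t in a])
  for c in(w,s): q=np.array([proj(c,p) for p in P]); print(dz,q.min(0),q.max(0))
t=imaging.camera('top')
for k in blobs(t,'yellow',(200,130,300,230),10): print('knob top',plane(t,cen(k),.226))
```

```text
flange centre @.171 [ 0.5374 -0.1455  0.171 ] scene/wrist tri (blob centres) (array([ 0.5379, -0.146 ,  0.1745]), np.float64(6.504918238366689e-05))
0 [152.235   79.1298] [223.1964 150.7893]
0 [190.1393 149.851 ] [208.987  171.1243]
0.004 [150.7825  78.9477] [222.7424 151.5793]
0.004 [190.0232 148.7369] [208.9074 170.0474]
knob top [0.6224 0.097  0.226 ]
```

The silhouettes in both views match a plug fully home, upright and centred. The knob hasn't moved from the strip.

```bash
python3 -c "
from rig import robot, imaging, ticket
print(ticket.hand_in())"
```

```text
the job is handed in; nothing more can be done
None
```

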